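# Close up the row of square pots on the ware board

## Robot

A 6-joint arm with a two-finger parallel gripper is mounted at the origin on the work surface. World frame = base frame: x ahead of the robot, y to its left, z up, the work surface at z = 0. Lengths are in m, angles in rad, forces in N, time in s.
With the tool pointing down it reaches from about 0.375 to 0.825 m from the base axis. Payload 5.5 kg.
Tool frame: the origin (TCP) lies on the centre line of the jaws, within the pads' length; the fingertips stand 14 mm ahead of it and the grasp point (between the pads) lies 5 mm behind it; z points along the fingers, y is the line along which they close (so a half turn about z gives the same grasp; the last joint's range is limited). The gripper opens to 85 mm and grips with 20 to 120 N. Pads are 22 mm wide; open, the fingers measure 114 mm over their backs; the gripper's body (76 mm by 85 mm) begins 54 mm behind the grasp point. The pads swing forward as they close: fully open they stand 13 mm farther back than shut.
Start: joints at [1.31, 0.314, -0.047, 1.21, 0, 1.571], TCP at [0.155, 0.58, 0.245] pointing down, gripper open.
Joint ranges: [-2.67, 2.67], [-0.69, 1.73], [-1.03, 1.25], [-2.08, 2.16], [-1.42, 1.45], [-3.14, 3.14]. Speed limits (rad/s): [2.39, 2.39, 3.01, 3.14, 3.14, 3.14].

## Interface

Orientations are given as [roll, pitch, yaw] about the fixed x, y, z axes, in that order (R = Rz(yaw) Ry(pitch) Rx(roll)).
In Python, from plant import status, vision, bot gives the robot as it stands.
- The arm moves only by the tool drive_tool, never from a script. Its argument "targets" is text: rows parted by semicolons, each of 7 numbers parted by spaces: the turn, a rotation vector about the tool's x, y, z each as a share of 0.12 rad, from -1 to 1, then the shift along the tool's x, y, z each as a share of 0.04 m, from -1 to 1, then the finger opening in mm, from 0 to 85.4. In form: ax ay az x y z hand; .... A call has 1 to 5 rows; each row shifts and turns the commanded pose from where the row before left it, along the tool's axes as they then stand; what a row does not reach is not made up. A row lasts 1/10 s, in which the tool goes at most 50 mm and 8.59 degrees, less where a joint would pass 70% of its speed; a pose out of reach is approached as far as the arm can. A call with a number of a shift or a turn outside -1 to 1 is refused whole. A call with a gripper value outside its range is refused whole. The fingers move at their own pace and stop on an object; "force" is the grip in N (left out, the last holds). Time passes only in rows, so rows that do not move let the fingers close. It gives the time, the measured TCP pose, the force, the opening and the grip force at its end, in the units of the state.
- status.get_obs(): the state, without advancing time (a new reading comes with each control period).
- vision.grab_frame(name): name is "side" or "top" or "wrist"; returns a dict with "frame" (400x640x3 uint8, blue, green, red), "intrinsics" (3x3 intrinsics, pixels), "camera_from_world" (4x4, takes a point from world to camera coordinates). Camera axes: x right, y up, looking along -z (the intrinsics and any distortion apply to the point x, -y, -z); pixel columns grow to the right and rows downward; lengths in m; the calibration is good to about 2 mm. A picture is of the moment at which its call begins. There is no depth.
- bot.finish_job(): hands the job in; it is judged then, once.
The state is a dict: "t": time; "q": joint angles; "dq": joint speeds; "effort": joint torques, N m; "tcp_pos": TCP position; "eef_rot": TCP orientation; "contact_force": force on the tool from outside, world axes, zero at the start; "moment": the same for the moment, N m; "opening": finger opening in m; "gripper_force": force on a finger pad.
Only numpy, scipy, OpenCV 4.12 (cv2) and the standard library are available. Lean on these libraries where they do the work, as an engineer would, in place of code of your own. Each camera call takes 0.05 s, during which the arm holds its last target. There are 200 camera calls.

## Task

Set the stray square pot upright on the ware board, in line at the open end of the row of three, and let go of it. Then push all four together as one straight row between the guide rails until the front pot meets the stop pad, and keep pressing for about a second with roughly 12 N so that every gap closes; never load the stop with more than 25 N, or the bisque chips. Back away and leave the four pots upright, square and touching in one straight line, without disturbing anything else.

Things in the scene. Friction and masses are not known exactly. Their poses are not given: they have to be found in the camera images.
- board: fixed wooden board, 120 mm wide (x), 560 long (y -250 to +310), 18 thick; origin on the centre line of its underside. +y runs along the row towards the stop. Guide rails, 14 mm above the board, leave a lane 51 mm wide centred on x = 0 from y +100 to +255; their ends flare to a 79 mm mouth at y +61. Push from the open end, along +y
- stop: fixed wooden end block, 90 mm across, 40 along, 50 tall; origin under its centre, on the board's top, at board y +280. A rigid metal pad, 44 mm wide, 4 to 44 mm above the board, is set before it on a screw, differently every time: its face stands 6 to 36 mm in front of the block (board y +254 to +224). The setting is not measured; the pad does not yield: find it by feel
- pot_1: square open unglazed clay pot, 46 x 46 mm, 60 mm tall, walls 4 mm, about 0.12 kg; origin at the centre of its underside, x and y square to its sides, z up. Front pot of the row on the board, nearest the stop; starts near board y +20 mm
- pot_2: square open unglazed clay pot, 46 x 46 mm, 60 mm tall, walls 4 mm, about 0.12 kg; origin at the centre of its underside, x and y square to its sides, z up. Second of the row; starts near board y -36 mm, a small gap behind the first
- pot_3: square open unglazed clay pot, 46 x 46 mm, 60 mm tall, walls 4 mm, about 0.12 kg; origin at the centre of its underside, x and y square to its sides, z up. Third of the row; starts near board y -92 mm, at the open end
- pot_4: square open unglazed clay pot, 46 x 46 mm, 60 mm tall, walls 4 mm, about 0.12 kg; origin at the centre of its underside, x and y square to its sides, z up. The stray one: stands on the table beyond the board among other ware; it belongs behind pot_3, near board y -147 mm. To slide the four along takes about 3 to 7 N in all
- round_pot: bystander, ROUND unglazed cup, 52 mm across, 58 mm tall; leave alone
- tub: bystander, round clear paint tub with a lid, 54 mm across, 50 mm tall; leave alone
- mug: bystander, unglazed mug, 76 mm across, 80 mm tall; leave alone
- bowl: bystander, unglazed bowl, 120 mm across, 50 mm tall; leave alone
- brush: bystander, paint brush lying on the table; leave alone
- stamp: bystander, small cork stamp block 30 x 30 x 35 mm; leave alone
There are look-alikes about, which are no part of the job. What is shaped like the pot_1 but red or turquoise is not meant. What is shaped like the pot_3 but turquoise is not meant.

How it is judged:
By the outcome, as a careful person would: the job done as asked, in the order asked, and still so for the second after the job is handed in, with the robot touching nothing.
It also fails if it takes over 72 s, if anything falls off the work surface, if the arm or the gripper's body presses on something with over 40 N, if the wrist force passes 120 N, or if a joint passes its speed limit or range.

## Working session

There is one attempt and no reset: what is moved stays moved. The work goes in short steps, Python scripts to look and compute and a tool call to move; the robot and the scene stay as the last step left them, time stands still between calls to the robot, and variables do not carry over. Pictures are saved under pics/ and viewed, at most 10 in all, crops included, and the job is handed in when it is done.

Besides the shell and the picture viewer there is one more tool, called in YAML: its name, and indented under it one key for each argument. drive_tool: Moves the arm, as the interface text tells. Shift numbers are shares of 0.04 m and turn numbers shares of 0.12 rad, none past 1 either way. Its arguments: {"type":"object","properties":{"targets":{"type":"string"},"force":{"type":"number"}},"required":["targets"]}

```bash
mkdir -p pics
cat > h.py <<'E'
import numpy as np, cv2
from plant import status, vision, bot
def grab(name,fn):
    d=vision.grab_frame(name); cv2.imwrite('pics/'+fn+'.png',d['frame']); np.savez('pics/'+fn+'.npz',K=d['intrinsics'],T=d['camera_from_world']); return d
def ray(fn,u,v,z):
    d=np.load('pics/'+fn+'.npz');K,T=d['K'],d['T']
    p=np.linalg.solve(K,[u,v,1.]);p=np.array([p[0],-p[1],-p[2]])
    R,t=T[:3,:3],T[:3,3];c=-R.T@t;w=R.T@p
    return c+w*(z-c[2])/w[2]
def proj(fn,P):
    d=np.load('pics/'+fn+'.npz');K,T=d['K'],d['T']
    c=T[:3,:3]@np.array(P)+T[:3,3];q=K@[c[0],-c[1],-c[2]];return q[:2]/q[2]
E
python3 - <<'E'
from h import *
print(status.get_obs())
for n in ('top','side'): 
    d=grab(n,n+'0'); print(n,d['intrinsics'],d['camera_from_world'],d.keys())
E
```

```text
{'t': 0.0, 'q': array([ 1.31001107e+00,  3.14245041e-01, -4.81096594e-02,  1.21019574e+00,
        1.31805869e-05,  1.57081081e+00]), 'dq': array([ 0.0009837 ,  0.00034646, -0.00118564,  0.00062037, -0.00022853,
        0.00107007]), 'effort': array([-1.59676467e-03, -5.39587104e+01,  3.39747262e+01,  1.90102682e-02,
       -4.83875613e-05,  5.22741018e-06]), 'tcp_pos': array([0.15455239, 0.57916224, 0.24440974]), 'eef_rot': array([-3.13983854e+00, -1.31551549e-05,  2.88079289e+00]), 'contact_force': array([-0.41823525,  0.77381926, -0.60695062]), 'moment': array([ 0.02455742, -0.00668223,  0.08672066]), 'gripper_force': 0.0, 'opening': 0.08551596773427161}
top [[383.92301408   0.         320.86967336]
 [  0.         383.92301408 208.39074291]
 [  0.           0.           1.        ]] [[-1.29470540e-01 -9.91583062e-01  6.40188223e-04  7.76133488e-02]
 [ 9.69785438e-01 -1.26489754e-01  2.08606200e-01 -5.25993942e-01]
 [-2.06769398e-01  2.76292027e-02  9.77999511e-01 -9.16406678e-01]
 [ 0.00000000e+00  0.00000000e+00  0.00000000e+00  1.00000000e+00]] dict_keys(['frame', 'intrinsics', 'camera_from_world'])
side [[502.62827265   0.         324.6024819 ]
 [  0.         502.62827265 203.53877434]
 [  0.           0.           1.        ]] [[ 0.83837093 -0.54479577 -0.01821374 -0.43753532]
 [ 0.29533375  0.425889    0.85521725 -0.21234596]
 [-0.45816171 -0.72236841  0.51794954 -1.12388824]
 [ 0.          0.          0.          1.        ]] dict_keys(['frame', 'intrinsics', 'camera_from_world'])
```

View pics/top0.png

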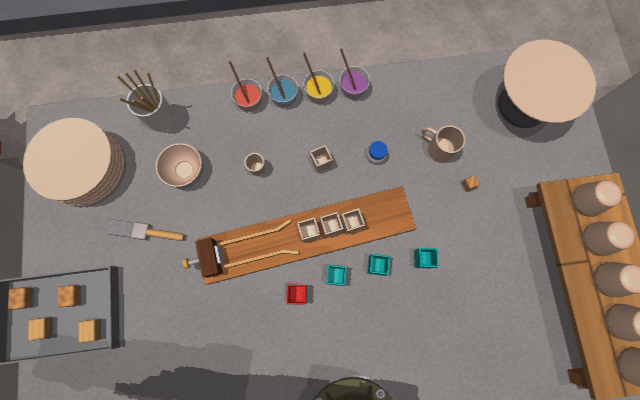

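View pics/side0.png

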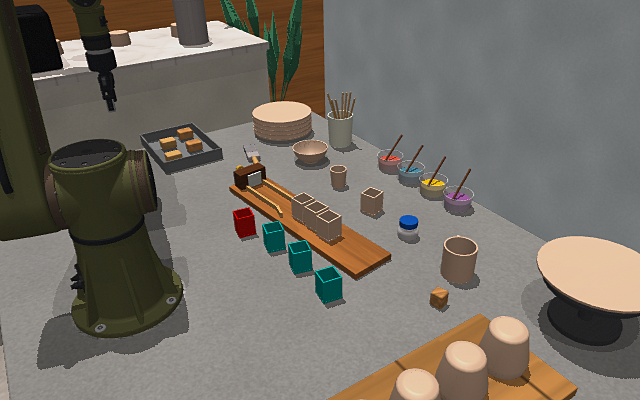

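The top view shows the stop at (208,257) and the row at (309,230), (332,224), (353,219). Two things could be pot_4: the bare clay piece at (321,157), which looks square, and the one at (255,163), which looks round. The red and turquoise pots below the board are look-alikes. (321,157) fits best because it's square and unglazed, so I'll check it in an enlarged crop.

Run:
```python
from h import *
im=cv2.imread('pics/top0.png')
a=cv2.resize(im[140:185,235:345],None,fx=7,fy=7,interpolation=cv2.INTER_CUBIC)
b=cv2.resize(im[180:290,190:420],None,fx=3.3478,fy=2.5,interpolation=cv2.INTER_CUBIC)
b=cv2.resize(b,(770,275))
cv2.imwrite('pics/c0.png',np.vstack([a,b]))
```

```text
(no output)
```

View pics/c0.png

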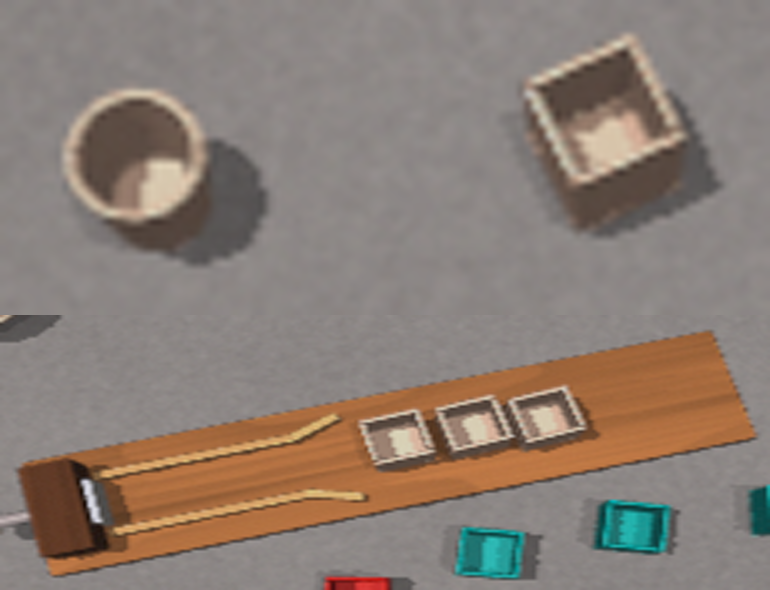

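The crop confirms it: the left piece is round (round_pot) and the right one is square bare clay, so that's pot_4. Its rim corners in the crop are (525,88), (632,37), (685,132), (580,185).

```bash
cat >> h.py <<'E'
A=lambda x,y:(235+x/7-.43,140+y/7-.43)
B=lambda x,y:(190+x/3.3478-.4,180+(y-315)/2.5-.4)
E
python3 - <<'E'
from h import *
np.set_printoptions(precision=4,suppress=True)
c=np.array([ray('top0',*A(*p),.06)[:2] for p in [(525,88),(632,37),(685,132),(580,185)]])
print('pot4',c.mean(0),[np.linalg.norm(c[i]-c[i-1]) for i in range(4)],[np.degrees(np.arctan2(*(c[i]-c[i-1])[::-1]))%90 for i in range(4)])
b=np.array([ray('top0',*B(*p),.018)[:2] for p in [(20,465),(712,331),(755,438),(57,575)]])
print('board',b,[np.linalg.norm(b[i]-b[i-1]) for i in range(4)])
end=(b[1]+b[2])/2; st=(b[0]+b[3])/2; d=(st-end)/np.linalg.norm(st-end)
e1=(b[0]-b[1]);e2=b[3]-b[2]
yaw=[np.degrees(np.arctan2(e[1],e[0])) for e in (d,e1,e2)];print(yaw)
o=(end+d*.25+st-d*.31)/2;print('origin',o)
x=np.array([d[1],-d[0]])
for pts in ([(360,420),(424,410),(435,455),(376,468)],[(437,408),(500,397),(515,442),(450,454)],[(509,399),(569,386),(587,430),(523,446)]):
    c=np.array([ray('top0',*B(*p),.078)[:2] for p in pts]);m=c.mean(0)-o
    print('pot',c.mean(0),'board xy',m@x,m@d,[np.degrees(np.arctan2(*(c[i]-c[i-1])[::-1]))%90 for i in range(4)])
E
```

```text
pot4 [ 0.6703 -0.0097] [np.float64(0.042940928553210786), np.float64(0.04457816664427745), np.float64(0.042079867464928776), np.float64(0.04393378191562401)] [np.float64(21.080898220661005), np.float64(19.349552506267344), np.float64(20.227597560151565), np.float64(20.45344292330506)]
board [[ 0.4996  0.3398]
 [ 0.572  -0.2152]
 [ 0.454  -0.2283]
 [ 0.3843  0.319 ]] [np.float64(0.11717296536544855), np.float64(0.5596359978913774), np.float64(0.11872951560848503), np.float64(0.5517680364335383)]
[np.float64(97.34215086899451), np.float64(97.42839489830891), np.float64(97.2546770380655)]
origin [0.4813 0.0241]
pot [0.48   0.0456] board xy 0.001471739014449919 0.021522717719620017 [np.float64(7.034515365060016), np.float64(4.590308743687942), np.float64(2.873218937204456), np.float64(9.12134231719125)]
pot [ 0.4855 -0.0117] board xy -0.00038199178195757593 -0.0360036857260562 [np.float64(4.298187096970672), np.float64(5.954158198762528), np.float64(5.740747707086172), np.float64(6.546365175333861)]
pot [ 0.4886 -0.065 ] board xy -0.004139340998593255 -0.0893273639786918 [np.float64(4.248005309630542), np.float64(8.997687939114684), np.float64(8.081596064897496), np.float64(11.154971558746283)]
```

```bash
cat >> h.py <<'E'
from scipy.spatial.transform import Rotation as Ro
def plan(p,yaw_deg,n,hand,dbg=True):
    s=status.get_obs();P=s['tcp_pos'];R=Ro.from_euler('xyz',s['eef_rot']);G=Ro.from_euler('xyz',[np.pi,0,np.radians(yaw_deg)])
    r=(R.inv()*G).as_rotvec()/n; d=(np.array(p)-P)/n; out=[]
    for i in range(n):
        a=R.inv().apply(d); R=R*Ro.from_rotvec(r)
        out.append(' '.join('%g'%round(v,2) for v in [*(r/.12),*(a/.04)])+' %g'%hand)
    for i in range(0,n,5): print('; '.join(out[i:i+5]))
E
python3 - <<'E'
from h import *
plan([.6703,-.0097,.17],110.3,20,85)
E
```

```text
-0 0 0.4 -0.81 -0.54 0.09 85; -0 0 0.4 -0.84 -0.51 0.09 85; -0 0 0.4 -0.86 -0.46 0.09 85; -0 0 0.4 -0.88 -0.42 0.09 85; -0 0 0.4 -0.9 -0.38 0.09 85
-0 0 0.4 -0.92 -0.34 0.09 85; -0 0 0.4 -0.93 -0.29 0.09 85; -0 0 0.4 -0.95 -0.25 0.09 85; -0 0 0.4 -0.96 -0.2 0.09 85; -0 0 0.4 -0.97 -0.16 0.09 85
-0 0 0.4 -0.97 -0.11 0.09 85; -0 0 0.4 -0.98 -0.06 0.09 85; -0 0 0.4 -0.98 -0.02 0.09 85; -0 0 0.4 -0.98 0.03 0.09 85; -0 0 0.4 -0.98 0.08 0.09 85
-0 0 0.4 -0.97 0.12 0.09 85; -0 0 0.4 -0.96 0.17 0.09 85; -0 0 0.4 -0.95 0.22 0.09 85; -0 0 0.4 -0.94 0.26 0.09 85; -0 0 0.4 -0.93 0.31 0.09 85
```

drive_tool:
  targets: "0 0 0.4 -0.81 -0.54 0.09 85; 0 0 0.4 -0.84 -0.51 0.09 85; 0 0 0.4 -0.86 -0.46 0.09 85; 0 0 0.4 -0.88 -0.42 0.09 85; 0 0 0.4 -0.9 -0.38 0.09 85"
  force: 25

```text
t: 0.6
tcp_pos: [0.2841, 0.4314, 0.2268]
eef_rot: [-3.141, 0.0, 2.639]
contact_force: [0.3, -0.2, 0.2]
opening: 0.0854
gripper_force: 0.0
```

drive_tool:
  targets: "0 0 0.4 -0.92 -0.34 0.09 85; 0 0 0.4 -0.93 -0.29 0.09 85; 0 0 0.4 -0.95 -0.25 0.09 85; 0 0 0.4 -0.96 -0.2 0.09 85; 0 0 0.4 -0.97 -0.16 0.09 85"

```text
t: 1.1
tcp_pos: [0.413, 0.2837, 0.2089]
eef_rot: [-3.141, -0.0, 2.399]
contact_force: [0.9, -0.4, 0.8]
opening: 0.0853
gripper_force: 0.0
```

drive_tool:
  targets: "0 0 0.4 -0.97 -0.11 0.09 85; 0 0 0.4 -0.98 -0.06 0.09 85; 0 0 0.4 -0.98 -0.02 0.09 85; 0 0 0.4 -0.98 0.03 0.09 85; 0 0 0.4 -0.98 0.08 0.09 85"

```text
t: 1.6
tcp_pos: [0.5419, 0.1359, 0.1909]
eef_rot: [-3.141, -0.0, 2.159]
contact_force: [-0.0, 1.4, 0.2]
opening: 0.0849
gripper_force: 0.0
```

drive_tool:
  targets: "0 0 0.4 -0.97 0.12 0.09 85; 0 0 0.4 -0.96 0.17 0.09 85; 0 0 0.4 -0.95 0.22 0.09 85; 0 0 0.4 -0.94 0.26 0.09 85; 0 0 0.4 -0.93 0.31 0.09 85"

```text
t: 2.1
tcp_pos: [0.6703, -0.0111, 0.1726]
eef_rot: [-3.141, -0.0, 1.919]
contact_force: [-0.2, 0.8, -0.3]
opening: 0.0852
gripper_force: 0.0
```

Run:
```python
from h import *
grab('wrist','w1');s=status.get_obs();print(s['t'],s['tcp_pos'],s['eef_rot'])
print(proj('w1',[.6703,-.0097,.06]))
plan([.6703,-.0097,.12],110.3,2,85)
```

```text
2.15 [ 0.67363091 -0.01600038  0.17153489] [3.14140734 0.00367495 1.91298664]
[318.25870713 204.3718455 ]
0 0.02 -0.05 0.09 -0.01 0.64 85; 0 0.02 -0.05 0.09 -0.01 0.64 85
```

View pics/w1.png

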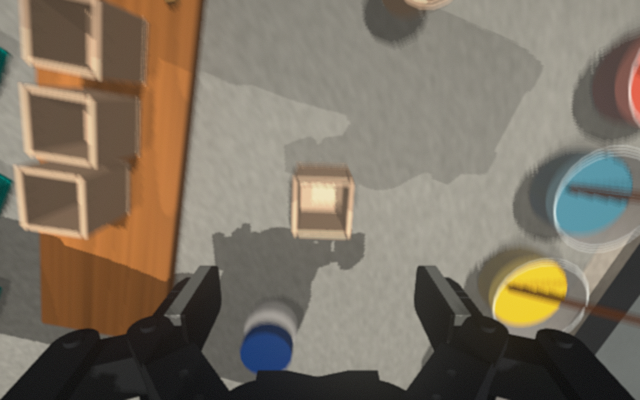

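The wrist view shows the square pot nearly aligned with the jaws: rim corners near (290,237), (354,240), (352,167), (292,166), centre at (322,203). The row and board are on the left and the tub is below.

Run:
```python
from h import *
c=np.array([ray('w1',*p,.06)[:2] for p in [(290,237),(354,240),(352,167),(292,166)]])
print(c.mean(0),[np.degrees(np.arctan2(*(c[i]-c[i-1])[::-1]))%90 for i in range(4)])
s=status.get_obs();print(s['tcp_pos'],s['eef_rot'])
plan([.6715,-.0095,.034],110.3,8,85)
```

```text
[ 0.67277921 -0.00824065] [np.float64(17.101371491669042), np.float64(17.12232710018037), np.float64(23.304006035704646), np.float64(19.034588228159038)]
[ 0.67363091 -0.01600038  0.17153489] [3.14140734 0.00367495 1.91298664]
0 0 -0.01 0.02 0 0.43 85; 0 0 -0.01 0.02 0 0.43 85; 0 0 -0.01 0.02 0 0.43 85; 0 0 -0.01 0.02 0 0.43 85; 0 0 -0.01 0.02 0 0.43 85
0 0 -0.01 0.02 0 0.43 85; 0 0 -0.01 0.02 0 0.43 85; 0 0 -0.01 0.02 0 0.43 85
```

drive_tool:
  targets: "0 0 0 0 0 0.5 85; 0 0 0 0 0 0.5 85; 0 0 0 0 0 0.5 85; 0 0 0 0 0 0.25 85; 0 0 0 0 0 0 85"

```text
t: 2.65
tcp_pos: [0.6681, -0.0096, 0.1013]
eef_rot: [-3.138, -0.001, 1.921]
contact_force: [-0.6, -0.5, 0.4]
opening: 0.0848
gripper_force: 0.0
```

Run:
```python
from h import *
s=status.get_obs();print(s['t'],s['tcp_pos'],s['eef_rot'])
plan([.672,-.009,.034],109.8,3,85)
```

```text
2.65 [ 0.66814856 -0.00963174  0.10128966] [-3.13805393e+00 -1.32320332e-03  1.92091595e+00]
-0.01 -0 0.01 -0.01 0.03 0.56 85; -0.01 -0 0.01 -0.01 0.03 0.56 85; -0.01 -0 0.01 -0.01 0.03 0.56 85
```

drive_tool:
  targets: "0 0 0 -0.01 0.03 0.5 85; 0 0 0 0 0.03 0.5 85; 0 0 0 0 0.03 0.5 85; 0 0 0 0 0 0.15 85; 0 0 0 0 0 0 85"

```text
t: 3.15
tcp_pos: [0.6729, -0.0087, 0.0372]
eef_rot: [-3.141, -0.0, 1.921]
contact_force: [0.1, -0.4, 1.5]
opening: 0.0849
gripper_force: 0.0
```

drive_tool:
  targets: "0 0 0 0 0 0 40; 0 0 0 0 0 0 40; 0 0 0 0 0 0 40; 0 0 0 0 0 0 40; 0 0 0 0 0 0 40"

```text
t: 3.65
tcp_pos: [0.6743, -0.009, 0.0387]
eef_rot: [3.14, 0.001, 1.921]
contact_force: [0.2, -0.5, 5.4]
opening: 0.0457
gripper_force: 26.9
```

drive_tool:
  targets: "0 0 0 0 0 0 40; 0 0 0 0 0 0 40; 0 0 0 0 0 0 40; 0 0 0 0 0 0 40"

```text
t: 4.05
tcp_pos: [0.6742, -0.009, 0.0387]
eef_rot: [3.14, 0.001, 1.921]
contact_force: [0.1, -0.4, 5.8]
opening: 0.0456
gripper_force: 26.9
```

drive_tool:
  targets: "0 0 0 0 0 -0.3 40; 0 0 0 0 0 -0.7 40; 0 0 0 0 0 -0.9 40; 0 0 0 0 0 -0.7 40; 0 0 0 0 0 0 40"

```text
t: 4.55
tcp_pos: [0.6762, -0.009, 0.147]
eef_rot: [3.134, 0.003, 1.921]
contact_force: [0.7, -0.3, -0.3]
opening: 0.0459
gripper_force: 26.2
```

Run:
```python
from h import *
s=status.get_obs();print(s['t'],s['tcp_pos'],s['eef_rot'])
plan([.5,-.1217,.135],97.3,9,40)
```

```text
4.55 [ 0.67623564 -0.00895975  0.14695897] [3.13419583e+00 2.80372502e-03 1.92075493e+00]
0.01 0 0.21 -0.13 -0.57 0.03 40; 0.01 0 0.21 -0.14 -0.56 0.03 40; 0.01 0 0.21 -0.15 -0.56 0.03 40; 0.01 0 0.21 -0.17 -0.56 0.03 40; 0.01 0 0.21 -0.18 -0.55 0.03 40
0.01 0 0.21 -0.2 -0.55 0.03 40; 0.01 0 0.21 -0.21 -0.54 0.03 40; 0.01 0 0.21 -0.22 -0.54 0.03 40; 0.01 0 0.21 -0.24 -0.53 0.03 40
```

drive_tool:
  targets: "0 0 0.21 -0.13 -0.57 0 40; 0 0 0.21 -0.14 -0.56 0 40; 0 0 0.21 -0.15 -0.56 0 40; 0 0 0.21 -0.17 -0.56 0 40; 0 0 0.21 -0.18 -0.55 0 40"

```text
t: 5.05
tcp_pos: [0.5737, -0.0718, 0.1406]
eef_rot: [-3.14, -0.0, 1.794]
contact_force: [-0.0, -0.7, -0.7]
opening: 0.0459
gripper_force: 26.1
```

drive_tool:
  targets: "0 0 0.21 -0.2 -0.55 0 40; 0 0 0.21 -0.21 -0.54 0 40; 0 0 0.21 -0.22 -0.54 0 40; 0 0 0.21 -0.24 -0.53 0 40; 0 0 0 0 0 0 40"

```text
t: 5.55
tcp_pos: [0.4935, -0.1224, 0.1405]
eef_rot: [-3.138, -0.001, 1.692]
contact_force: [0.9, -0.0, -1.5]
opening: 0.0458
gripper_force: 26.3
```

drive_tool:
  targets: "0 0 0 0 0 0 40; 0 0 0 0 0 0 40; 0 0 0 0 0 0 40"

```text
t: 5.85
tcp_pos: [0.4974, -0.1213, 0.1412]
eef_rot: [3.141, -0.0, 1.695]
contact_force: [-0.7, 0.4, -1.9]
opening: 0.046
gripper_force: 26.3
```

Run:
```python
from h import *
s=status.get_obs();print(s['t'],s['tcp_pos'],s['eef_rot'])
grab('top','t2');grab('wrist','w2')
plan([.5,-.1217,.0645],97.3,4,40)
a=cv2.imread('pics/t2.png')[175:275,190:430];b=cv2.imread('pics/w2.png')
cv2.imwrite('pics/c2.png',np.vstack([cv2.resize(a,(640,267),interpolation=cv2.INTER_CUBIC),cv2.resize(b,(528,330),interpolation=cv2.INTER_AREA) if 0 else cv2.copyMakeBorder(cv2.resize(b,(528,330)),0,0,0,112,0)]))
```

```text
5.85 [ 0.49744586 -0.12125127  0.14121001] [ 3.14139974e+00 -5.41179107e-05  1.69487211e+00]
0 -0 -0.01 -0 0.02 0.48 40; 0 -0 -0.01 -0 0.02 0.48 40; 0 -0 -0.01 -0 0.02 0.48 40; 0 -0 -0.01 -0 0.02 0.48 40
```

View pics/c2.png

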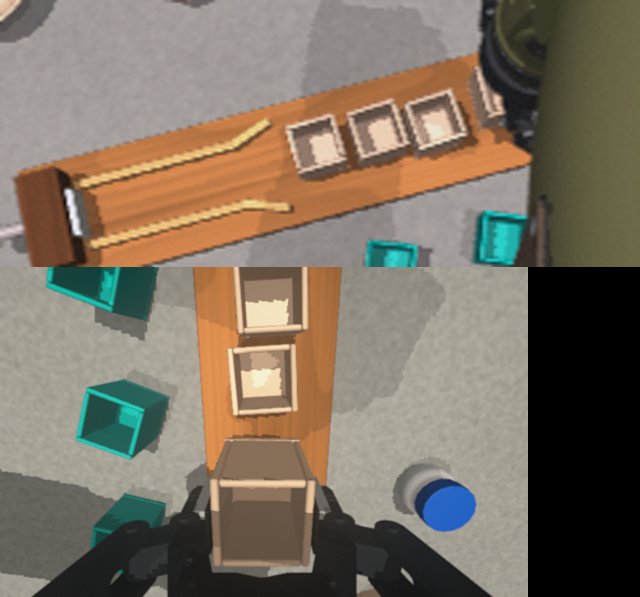

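The wrist view shows the held pot upright and square to the row, with pot_3's rim at (229,347) to (297,410) just ahead. The top view shows the row undisturbed.

Run:
```python
from h import *
W=lambda x,y:(x/.825,(y-267)/.825)
o=np.array([.4813,.0241]);d=np.array([-.1275,.9918]);x=np.array([d[1],-d[0]])
def bx(P): m=P[:2]-o; return np.round([m@x*1e3,m@d*1e3],1)
for p in [(229,347),(294,345),(297,410),(232,416),(236,333),(307,327)]: print('rim',bx(ray('w2',*W(*p),.078)))
for p in [(199,330),(337,330),(207,440),(329,440)]: print('edge',bx(ray('w2',*W(*p),.018)))
print('tcp',bx(status.get_obs()['tcp_pos']))
```

```text
rim [-24.  -68.5]
rim [ 18.8 -67.3]
rim [  22.3 -110.8]
rim [ -23.6 -115. ]
rim [-19.1 -59.8]
rim [ 26.8 -56.3]
edge [-55.7 -54.2]
edge [ 61.5 -54.5]
edge [ -55.  -152.5]
edge [  61.6 -152.8]
tcp [  -2.7 -146.2]
```

drive_tool:
  targets: "0 0 0 0 0.03 0.5 40; 0 0 0 0 0.02 0.5 40; 0 0 0 0 0 0.5 40; 0 0 0 0 0 0.4 40; 0 0 0 0 0 0 40"

```text
t: 6.45
tcp_pos: [0.4972, -0.1207, 0.0632]
eef_rot: [-3.138, -0.002, 1.695]
contact_force: [-0.0, 0.4, -1.5]
opening: 0.046
gripper_force: 26.3
```

drive_tool:
  targets: "0 0 0 0 0 0 40; 0 0 0 0 0 0.06 40; 0 0 0 0 0 0 40; 0 0 0 0 0 0.04 40; 0 0 0 0 0 0 40"

```text
t: 6.95
tcp_pos: [0.499, -0.1214, 0.0615]
eef_rot: [3.141, 0.0, 1.694]
contact_force: [-0.3, 0.1, -1.0]
opening: 0.0453
gripper_force: 26.3
```

drive_tool:
  targets: "0 0 0 0 0 0.04 40; 0 0 0 0 0 0 40; 0 0 0 0 0 0.04 40; 0 0 0 0 0 0 40; 0 0 0 0 0 0 40"

```text
t: 7.45
tcp_pos: [0.4987, -0.1214, 0.058]
eef_rot: [-3.141, -0.0, 1.694]
contact_force: [-0.1, -0.3, -1.2]
opening: 0.0457
gripper_force: 26.3
```

drive_tool:
  targets: "0 0 0 0 0 0.03 40; 0 0 0 0 0 0 40; 0 0 0 0 0 0.02 40; 0 0 0 0 0 0 40; 0 0 0 0 0 0 40"

```text
t: 7.95
tcp_pos: [0.4988, -0.1214, 0.0567]
eef_rot: [3.141, 0.0, 1.694]
contact_force: [-2.2, 0.7, 5.5]
opening: 0.0458
gripper_force: 27.0
```

The pot is seated (5.5 N upward), so I'm releasing it.

drive_tool:
  targets: "0 0 0 0 0 -0.02 44; 0 0 0 0 0 0 60; 0 0 0 0 0 0 80; 0 0 0 0 0 0 80; 0 0 0 0 0 0 80"

```text
t: 8.45
tcp_pos: [0.4988, -0.1214, 0.0569]
eef_rot: [-3.142, 0.0, 1.694]
contact_force: [-0.1, 0.2, -0.3]
opening: 0.08
gripper_force: 0.0
```

drive_tool:
  targets: "0 0 0 0 0 -0.5 80; 0 0 0 0 0 -0.8 80; 0 0 0 0 0 -0.7 80; 0 0 0 -0.4 0 0 40; 0 0 0 -0.7 0 0 10"

```text
t: 8.95
tcp_pos: [0.505, -0.1649, 0.1378]
eef_rot: [3.14, 0.0, 1.696]
contact_force: [0.2, -0.2, -0.5]
opening: 0.053
gripper_force: 0.0
```

drive_tool:
  targets: "0 0 0 -0.6 0 0 10; 0 0 0 -0.1 0 0 10; 0 0 0 0 0 0 10; 0 0 0 0 0 0 10; 0 0 0 0 0 0 10"

```text
t: 9.45
tcp_pos: [0.5073, -0.192, 0.1366]
eef_rot: [-3.141, -0.001, 1.695]
contact_force: [0.5, -0.0, -0.9]
opening: 0.0093
gripper_force: 0.0
```

Run:
```python
from h import *
s=status.get_obs();print(s['t'],s['tcp_pos'],s['eef_rot'],s['opening'],s['contact_force'])
grab('wrist','w3')
plan([.5085,-.187,.054],97.3,5,10)
```

```text
9.45 [ 0.50732456 -0.19200995  0.13657033] [-3.14100057e+00 -5.96632220e-04  1.69486479e+00] 0.009320099926534615 [ 0.50998459 -0.02560962 -0.86984302]
-0 -0 -0.01 0.02 0.01 0.41 10; -0 -0 -0.01 0.02 0.01 0.41 10; -0 -0 -0.01 0.02 0.01 0.41 10; -0 -0 -0.01 0.02 0.01 0.41 10; -0 -0 -0.01 0.02 0.01 0.41 10
```

View pics/w3.png

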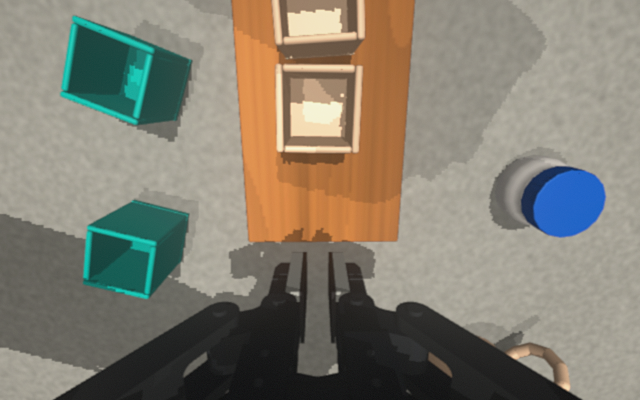

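pot_4 stands upright, square and in line behind pot_3, with its rim centred at (319,108) and the closed fingers behind it on the centre line. I'll lower the fingers and start pushing.

drive_tool:
  targets: "0 0 0 0 0.03 0.5 10; 0 0 0 0 0 0.6 10; 0 0 0 0 0 0.6 10; 0 0 0 0 0 0.4 10; 0 0 0 0 0 0 10"

```text
t: 10.0
tcp_pos: [0.5069, -0.1913, 0.0507]
eef_rot: [-3.138, -0.002, 1.695]
contact_force: [-0.6, 0.1, 0.3]
opening: 0.01
gripper_force: 0.0
```

drive_tool:
  targets: "0 0 0 0.1 0 0 10; 0 0 0 0.15 0 0 10; 0 0 0 0.15 0 0 10; 0 0 0 0.15 0 0 10; 0 0 0 0.15 0 0 10"

```text
t: 10.5
tcp_pos: [0.5056, -0.1643, 0.0534]
eef_rot: [3.141, 0.0, 1.694]
contact_force: [0.2, 0.1, 0.3]
opening: 0.0104
gripper_force: 0.0
```

drive_tool:
  targets: "0 0 0 0.1 0 0 10; 0 0 0 0.1 0 0 10; 0 0 0 0.1 0 0 10; 0 0 0 0.1 0 0 10; 0 0 0 0.1 0 0 10"

```text
t: 11.0
tcp_pos: [0.503, -0.1449, 0.0529]
eef_rot: [-3.142, 0.0, 1.694]
contact_force: [0.7, -0.9, -0.1]
opening: 0.0103
gripper_force: 0.0
```

drive_tool:
  targets: "0 0 0 0.12 0 0 10; 0 0 0 0.12 0 0 10; 0 0 0 0.12 0 0 10; 0 0 0 0.12 0 0 10; 0 0 0 0.12 0 0 10"

```text
t: 11.5
tcp_pos: [0.5, -0.121, 0.0529]
eef_rot: [3.142, 0.0, 1.694]
contact_force: [0.3, -1.8, -0.8]
opening: 0.0101
gripper_force: 0.2
```

drive_tool:
  targets: "0 0 0 0.12 0 0 10; 0 0 0 0.12 0 0 10; 0 0 0 0.12 0 0 10; 0 0 0 0.12 0 0 10; 0 0 0 0.12 0 0 10"

```text
t: 12.0
tcp_pos: [0.497, -0.097, 0.0529]
eef_rot: [3.142, 0.0, 1.694]
contact_force: [1.1, -3.3, 0.3]
opening: 0.0096
gripper_force: 0.2
```

```bash
cat >> h.py <<'E'
def bxy(P):
    o=np.array([.4813,.0241]);d=np.array([-.1275,.9918]);x=np.array([d[1],-d[0]]);m=P[:2]-o;return np.round([m@x*1e3,m@d*1e3],1)
def st():
    s=status.get_obs();print(s['t'],s['tcp_pos'],s['eef_rot'],'board',bxy(s['tcp_pos']),'F',s['contact_force'])
E
python3 - <<'E'
from h import *
grab('wrist','w4');grab('top','t4');st()
a=cv2.imread('pics/t4.png')[175:275,190:430];b=cv2.imread('pics/w4.png')
cv2.imwrite('pics/c4.png',np.vstack([cv2.resize(a,(640,267),interpolation=cv2.INTER_CUBIC),b[:330]]))
E
```

```text
12.1 [ 0.49687178 -0.09649402  0.05285209] [-3.14152127e+00 -9.71268550e-04  1.69483233e+00] board [ 1.000e-01 -1.216e+02] F [ 0.14219302 -1.26551545 -1.16472903]
```

View pics/c4.png

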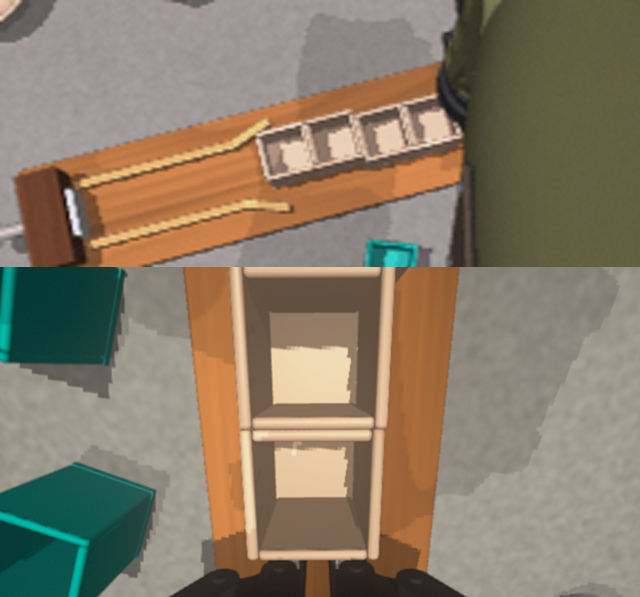

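All four pots now touch in a nearly straight row, and the front pot at top-view (257–320,160) is inside the flared mouth. I'll keep going.

drive_tool:
  targets: "0 0 0 0.12 0 0 10; 0 0 0 0.12 0 0 10; 0 0 0 0.12 0 0 10; 0 0 0 0.12 0 0 10; 0 0 0 0.12 0 0 10"

```text
t: 12.6
tcp_pos: [0.4941, -0.0732, 0.0529]
eef_rot: [-3.142, 0.0, 1.694]
contact_force: [-0.8, -3.1, 0.0]
opening: 0.0098
gripper_force: 0.2
```

drive_tool:
  targets: "0 0 0 0.12 0 0 10; 0 0 0 0.12 0 0 10; 0 0 0 0.12 0 0 10; 0 0 0 0.12 0 0 10; 0 0 0 0.12 0 0 10"

```text
t: 13.1
tcp_pos: [0.491, -0.0494, 0.0529]
eef_rot: [-3.141, 0.0, 1.694]
contact_force: [0.1, -3.5, -0.4]
opening: 0.0099
gripper_force: 0.3
```

```bash
python3 -c "from h import *;st()"
```

```text
13.1 [ 0.49101822 -0.04937846  0.05288751] [-3.14145102e+00  1.99336722e-05  1.69404793e+00] board [  0.3 -74.1] F [ 0.14576106 -3.46098051 -0.37882089]
```

drive_tool:
  targets: "0 0 0 0.12 0 0 10; 0 0 0 0.12 0 0 10; 0 0 0 0.12 0 0 10; 0 0 0 0.12 0 0 10; 0 0 0 0.12 0 0 10"

```text
t: 13.6
tcp_pos: [0.4881, -0.0256, 0.0529]
eef_rot: [-3.141, 0.0, 1.694]
contact_force: [-0.7, -3.5, -0.6]
opening: 0.01
gripper_force: 0.3
```

drive_tool:
  targets: "0 0 0 0.12 0 0 10; 0 0 0 0.12 0 0 10; 0 0 0 0.12 0 0 10; 0 0 0 0.12 0 0 10; 0 0 0 0.12 0 0 10"

```text
t: 14.1
tcp_pos: [0.4851, -0.0018, 0.0529]
eef_rot: [-3.141, 0.0, 1.694]
contact_force: [-0.5, -2.7, 0.4]
opening: 0.01
gripper_force: 0.2
```

drive_tool:
  targets: "0 0 0 0.12 0 0 10; 0 0 0 0.12 0 0 10; 0 0 0 0.12 0 0 10; 0 0 0 0.1 0 0 10; 0 0 0 0 0 0 10"

```text
t: 14.6
tcp_pos: [0.4829, 0.017, 0.0528]
eef_rot: [-3.142, -0.001, 1.695]
contact_force: [0.4, -0.6, -1.0]
opening: 0.0102
gripper_force: 0.0
```

Run:
```python
from h import *
grab('top','t5');st()
a=cv2.imread('pics/t5.png')[175:275,190:350]
cv2.imwrite('pics/c5.png',cv2.resize(a,(800,500),interpolation=cv2.INTER_CUBIC))
```

```text
14.65 [0.48297277 0.01682384 0.05288905] [ 3.14146212e+00 -1.07492558e-03  1.69460716e+00] board [ 0.7 -7.4] F [-0.29724291 -1.07820501 -0.90103829]
```

View pics/c5.png

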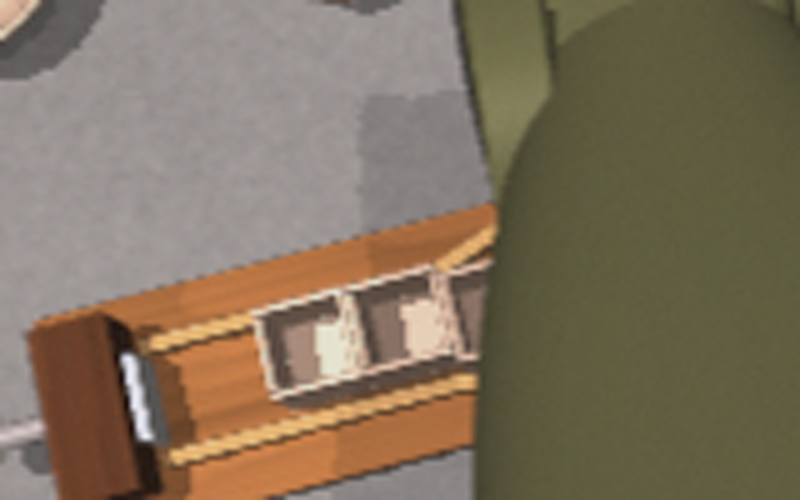

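The first two pots are inside the lane, with the front rim edge at crop (255,312)–(278,400) and the pad's face edge at about (138,350)–(157,438). Next I'll estimate the gap that's left.

Run:
```python
from h import *
C=lambda x,y:(190+x/5-.4,175+y/5-.4)
for p in [(255,312),(278,400)]: print('rim',bxy(ray('t5',*C(*p),.078)))
for p in [(138,350),(157,438)]: print('pad',bxy(ray('t5',*C(*p),.062)))
```

```text
rim [ 24.2 186.7]
rim [-20.3 185. ]
pad [ 23.5 249.1]
pad [-21.1 248.8]
```

drive_tool:
  targets: "0 0 0 0.12 0 0 10; 0 0 0 0.12 0 0 10; 0 0 0 0.12 0 0 10; 0 0 0 0.12 0 0 10; 0 0 0 0.12 0 0 10"

```text
t: 15.15
tcp_pos: [0.4803, 0.0403, 0.0531]
eef_rot: [3.141, 0.0, 1.694]
contact_force: [0.2, -4.3, 0.5]
opening: 0.0104
gripper_force: 0.0
```

drive_tool:
  targets: "0 0 0 0.1 0 0 10; 0 0 0 0.1 0 0 10; 0 0 0 0.1 0 0 10; 0 0 0 0.06 0 0 10; 0 0 0 0.05 0 0 10"

```text
t: 15.65
tcp_pos: [0.4781, 0.0564, 0.0529]
eef_rot: [3.141, 0.0, 1.694]
contact_force: [1.8, -4.5, 2.2]
opening: 0.0099
gripper_force: 0.0
```

drive_tool:
  targets: "0 0 0 0.04 0 0 10; 0 0 0 0.04 0 0 10; 0 0 0 0.04 0 0 10"

```text
t: 15.95
tcp_pos: [0.4773, 0.061, 0.0529]
eef_rot: [-3.141, 0.0, 1.694]
contact_force: [0.6, -4.4, 1.8]
opening: 0.0098
gripper_force: 0.0
```

```bash
python3 -c "from h import *;st()"
```

```text
15.95 [0.47732588 0.06101935 0.05286402] [-3.14141372e+00  6.85472681e-05  1.69390192e+00] board [ 0.8 37.1] F [ 0.56026754 -4.40281045  1.77048282]
```

drive_tool:
  targets: "0 0 0 0.03 0 0 10; 0 0 0 0.03 0 0 10; 0 0 0 0.03 0 0 10"

```text
t: 16.25
tcp_pos: [0.4769, 0.0646, 0.0529]
eef_rot: [-3.141, -0.0, 1.694]
contact_force: [1.2, -3.8, 1.9]
opening: 0.0096
gripper_force: 0.0
```

drive_tool:
  targets: "0 0 0 0.03 0 0 10; 0 0 0 0.03 0 0 10; 0 0 0 0.03 0 0 10"

```text
t: 16.55
tcp_pos: [0.477, 0.0674, 0.0532]
eef_rot: [3.141, 0.002, 1.694]
contact_force: [2.2, -4.7, 2.0]
opening: 0.0099
gripper_force: 0.8
```

drive_tool:
  targets: "0 0 0 0.03 0 0 10; 0 0 0 0.03 0 0 10"

```text
t: 16.75
tcp_pos: [0.4766, 0.0703, 0.0531]
eef_rot: [3.141, 0.001, 1.694]
contact_force: [2.3, -4.6, 1.3]
opening: 0.0097
gripper_force: 0.5
```

drive_tool:
  targets: "0 0 0 0.03 0 0 10; 0 0 0 0.03 0 0 10"

```text
t: 16.95
tcp_pos: [0.4763, 0.0727, 0.0531]
eef_rot: [3.141, 0.001, 1.694]
contact_force: [1.6, -5.4, 2.1]
opening: 0.0104
gripper_force: 0.5
```

drive_tool:
  targets: "0 0 0 0.02 0 0 10; 0 0 0 0.02 0 0 10"

```text
t: 17.15
tcp_pos: [0.4761, 0.0743, 0.0531]
eef_rot: [3.141, 0.001, 1.694]
contact_force: [2.6, -4.9, 2.1]
opening: 0.0099
gripper_force: 0.5
```

drive_tool:
  targets: "0 0 0 0.02 0 0 10; 0 0 0 0.02 0 0 10"

```text
t: 17.35
tcp_pos: [0.4758, 0.0759, 0.0531]
eef_rot: [3.141, 0.001, 1.694]
contact_force: [1.5, -4.6, 2.3]
opening: 0.0102
gripper_force: 0.5
```

drive_tool:
  targets: "0 0 0 0.015 0 0 10; 0 0 0 0.015 0 0 10"

```text
t: 17.55
tcp_pos: [0.4757, 0.0771, 0.0531]
eef_rot: [3.141, 0.001, 1.694]
contact_force: [2.2, -5.3, 2.7]
opening: 0.0097
gripper_force: 0.5
```

drive_tool:
  targets: "0 0 0 0.015 0 0 10; 0 0 0 0.015 0 0 10"

```text
t: 17.75
tcp_pos: [0.4755, 0.0783, 0.0531]
eef_rot: [3.141, 0.001, 1.694]
contact_force: [1.9, -4.5, 2.6]
opening: 0.0098
gripper_force: 0.4
```

drive_tool:
  targets: "0 0 0 0.015 0 0 10; 0 0 0 0.015 0 0 10"

```text
t: 17.95
tcp_pos: [0.4754, 0.0795, 0.0531]
eef_rot: [3.141, 0.001, 1.694]
contact_force: [1.0, -5.6, 2.0]
opening: 0.0098
gripper_force: 0.4
```

drive_tool:
  targets: "0 0 0 0.015 0 0 10; 0 0 0 0.015 0 0 10"

```text
t: 18.15
tcp_pos: [0.4753, 0.08, 0.0531]
eef_rot: [3.141, 0.002, 1.694]
contact_force: [3.1, -8.6, 2.8]
opening: 0.0099
gripper_force: 0.2
```

Contact: the force has risen and travel is stalling. Very small steps from here.

drive_tool:
  targets: "0 0 0 0.005 0 0 10; 0 0 0 0 0 0 10"

```text
t: 18.35
tcp_pos: [0.4753, 0.0799, 0.0531]
eef_rot: [3.141, 0.003, 1.693]
contact_force: [0.8, -8.9, 2.6]
opening: 0.0097
gripper_force: 0.2
```

drive_tool:
  targets: "0 0 0 0.01 0 0 10; 0 0 0 0 0 0 10"

```text
t: 18.55
tcp_pos: [0.4753, 0.08, 0.0531]
eef_rot: [3.141, 0.004, 1.693]
contact_force: [1.6, -9.9, 3.9]
opening: 0.0103
gripper_force: 0.2
```

drive_tool:
  targets: "0 0 0 0.018 0 0 10; 0 0 0 0 0 0 10"

```text
t: 18.75
tcp_pos: [0.4753, 0.08, 0.0531]
eef_rot: [3.141, 0.005, 1.693]
contact_force: [2.6, -12.4, 3.7]
opening: 0.0099
gripper_force: 0.0
```

drive_tool:
  targets: "0 0 0 0.008 0 0 10; 0 0 0 0 0 0 10; 0 0 0 0 0 0 10; 0 0 0 0 0 0 10; 0 0 0 0 0 0 10"

```text
t: 19.25
tcp_pos: [0.4753, 0.08, 0.0531]
eef_rot: [3.141, 0.006, 1.693]
contact_force: [3.5, -13.4, 3.1]
opening: 0.0102
gripper_force: 0.0
```

drive_tool:
  targets: "0 0 0 0 0 0 10; 0 0 0 0 0 0 10; 0 0 0 0 0 0 10; 0 0 0 0 0 0 10; 0 0 0 0 0 0 10"

```text
t: 19.75
tcp_pos: [0.4753, 0.08, 0.0531]
eef_rot: [3.141, 0.006, 1.693]
contact_force: [2.4, -12.7, 3.5]
opening: 0.0096
gripper_force: 0.0
```

drive_tool:
  targets: "0 0 0 0 0 0 10; 0 0 0 0 0 0 10; 0 0 0 0 0 0 10"

```text
t: 20.05
tcp_pos: [0.4752, 0.08, 0.0531]
eef_rot: [3.141, 0.006, 1.693]
contact_force: [2.4, -13.1, 3.3]
opening: 0.0103
gripper_force: 0.0
```

Held for about 1.3 s at 13 N. Now I'll back off gently and retreat.

drive_tool:
  targets: "0 0 0 -0.04 0 0 10; 0 0 0 -0.05 0 0 10; 0 0 0 -0.15 0 0 10; 0 0 0 -0.4 0 0 10; 0 0 0 -0.6 0 0 10"

```text
t: 20.55
tcp_pos: [0.4803, 0.0339, 0.0526]
eef_rot: [-3.141, -0.002, 1.696]
contact_force: [0.3, 0.2, 0.4]
opening: 0.0098
gripper_force: 0.0
```

drive_tool:
  targets: "0 0 0 -0.3 0 -0.3 10; 0 0 0 0 0 -0.8 10; 0 0 0 0 0 -0.9 10; 0 0 0 -0.5 0 -0.9 10; 0 0 0 -0.9 0 -0.3 10"

```text
t: 21.05
tcp_pos: [0.4912, -0.0333, 0.1856]
eef_rot: [3.136, -0.001, 1.697]
contact_force: [0.0, -0.8, -0.5]
opening: 0.0101
gripper_force: 0.0
```

drive_tool:
  targets: "0 0 0 -0.9 0 -0.2 10; 0 0 0 -0.9 0 0 10; 0 0 0 -0.9 0 0 10; 0 0 0 -0.5 0 0 10; 0 0 0 0 0 0 10"

```text
t: 21.55
tcp_pos: [0.5052, -0.1632, 0.1896]
eef_rot: [3.141, -0.0, 1.691]
contact_force: [-0.3, 0.5, -0.7]
opening: 0.01
gripper_force: 0.0
```

Run:
```python
from h import *
grab('side','s6');grab('top','t6');st()
a=cv2.imread('pics/t6.png')[190:280,190:350];b=cv2.imread('pics/s6.png')[130:260,200:400]
cv2.imwrite('pics/c6.png',np.vstack([cv2.resize(a,(520,292),interpolation=cv2.INTER_CUBIC),cv2.resize(b,(520,300),interpolation=cv2.INTER_CUBIC)]))
```

```text
21.65 [ 0.50469885 -0.16100666  0.18925773] [ 3.14147213e+00 -1.26202472e-03  1.69306631e+00] board [  -0.4 -186.6] F [0.25980378 0.38526972 0.33555094]
```

View pics/c6.png

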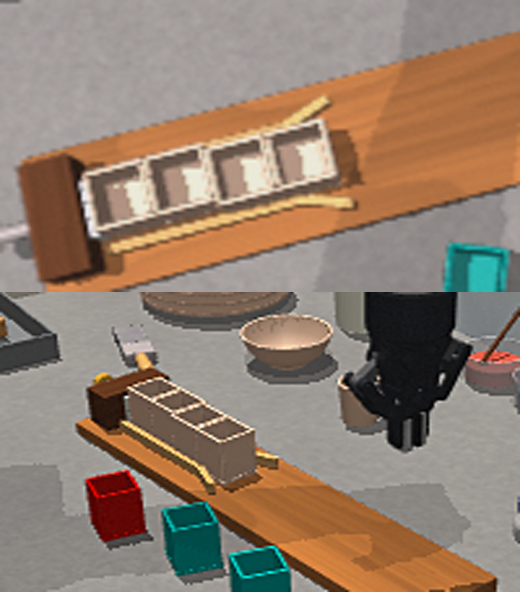

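All four pots stand upright, touching and straight against the pad (top crop from (85,172) to (340,185)). Nothing else in view has been disturbed, so I'm handing in.

```bash
python3 -c "from h import *;print(bot.finish_job())"
```

```text
the job is handed in; nothing more can be done
None
```

The stray pot was placed and released behind the row, then all four were pushed to the stop, pressed at about 13 N (wrist reading) for about 1.3 s and left upright, straight and touching, and the job is handed in.

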